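# Unstack salvaged laptop parts onto their sorting trays

### The job

Take the stack of salvaged computer parts apart from the top down and set each part straight onto the middle of the pink foam pad of its own tray: the white speaker in the green tray, the fan in the blue one, the finned heat sink in the yellow one and, last of all, the battery pack lengthwise in the long red one. Leave the battery where it is until the other three are on their pads, and set every part down flat and the way up it came, without dropping it.

Things in the scene. Friction and masses are not known exactly. Their poses are not given: they have to be found in the camera images.
- speaker_center (a point): White loudspeaker module, 44 mm (own x) x 40 mm (own y) x 24 mm high, with a round black cone and an orange dot on top; 40 to 65 g. It is the top of the stack, lying on either the fan or the heat sink. Point: centre of the part, half-way up; z up.
- fan_center (a point): Square cooling fan, 60 x 60 x 25 mm high, black frame with a grey disc and white blades on top; about 70 g. It lies across one half of the battery. Point: centre of the part, half-way up; z up, x roughly along the battery.
- heatsink_center (a point): Square heat sink, 60 x 60 x 25 mm high, aluminium fins (along own x) on a copper base, behaves as a solid block; about 130 g. It lies across the other half of the battery. Point: centre of the part, half-way up; z up, x roughly along the battery.
- battery_center (a point): Black battery pack, 180 mm (own x) x 60 mm (own y) x 22 mm high, with a white label across its middle and one orange end (own +x); about 300 g. It is the bottom of the stack and lies flat on the bench; fan and heat sink lie on it side by side about 45 mm either side of its middle, with about 30 mm between them. Point: centre of the part, half-way up; z up.
- green_tray_pad (a point): For the speaker: shallow green tray, outside 124 x 124 mm, rim 12 mm high and 4 mm thick, fixed to the bench, with an 86 x 86 mm pink foam pad (firm) in its middle, its top level with the rim, 12 mm above the bench. This point is the centre of the pad's top; z up, x and y parallel to the tray's sides. Its place and yaw vary, and the three small trays change places.
- blue_tray_pad (a point): For the fan: shallow blue tray, outside 124 x 124 mm, rim 12 mm high and 4 mm thick, fixed to the bench, with an 86 x 86 mm pink foam pad (firm) in its middle, its top level with the rim, 12 mm above the bench. This point is the centre of the pad's top; z up, x and y parallel to the tray's sides. Its place and yaw vary, and the three small trays change places.
- yellow_tray_pad (a point): For the heat sink: shallow yellow tray, outside 124 x 124 mm, rim 12 mm high and 4 mm thick, fixed to the bench, with an 86 x 86 mm pink foam pad (firm) in its middle, its top level with the rim, 12 mm above the bench. This point is the centre of the pad's top; z up, x and y parallel to the tray's sides. Its place and yaw vary, and the three small trays change places.
- red_tray_pad (a point): For the battery: shallow long red tray, outside 214 mm (own x) x 124 mm (own y), rim 12 mm high and 4 mm thick, fixed to the bench, with a 196 x 80 mm pink foam pad (firm) in its middle, its top level with the rim, 12 mm above the bench. This point is the centre of the pad's top; z up, x along the tray. It and the stack stand side by side in front of the robot, either one on the left.
Mind the look-alikes: they are no part of the job. Leave any brown look-alike of the part that bears speaker_center alone.

How it is judged:
By the outcome, as a careful person would: the job done as asked, in the order asked, and still so for the second after the job is handed in, with the robot touching nothing.
It also fails if it takes over 99 s, if anything falls off the work surface, if the arm or the gripper's body presses on something with over 40 N, if the wrist force passes 120 N, or if a joint passes its speed limit or range.

### The arm

A 6-joint arm with a two-finger parallel gripper is mounted at the origin on the work surface. World frame = base frame: x ahead of the robot, y to its left, z up, the work surface at z = 0. Lengths are in m, angles in degrees, forces in N, time in s.
With the tool pointing down it reaches from about 0.4 to 0.825 m from the base axis. Payload 7 kg.
Tool frame: the origin (TCP) lies midway between the tips of the shut fingers; the grasp point (between the pads) lies ctrl.tcp_to_grasp behind it (ctrl.tcp_to_grasp is the distance from the TCP to the grasp point, in m); z points along the fingers, y is the line along which they close (so a half turn about z gives the same grasp; the last joint's range is limited). The gripper opens to 88 mm and grips with 3 to 60 N. Pads are 19 mm wide; open, the fingers measure 130 mm over their backs; the gripper's body (78 mm by 193 mm) begins 47 mm behind the grasp point.
Start: joints at [88.871, 20.546, 0.682, 0, -70.136, -16.507], TCP at [0.205, 0.643, 0.227] pointing down, gripper open.
Joint ranges: [-176.03, 176.03], [-82.01, 121.73], [-58.28, 71.71], [-173.87, 95.51], [-174.79, -0.11], [-173.66, 173.66]. Speed limits (degrees/s): [136.94, 136.94, 172.46, 180, 180, 180].

### API

Orientations are given as [roll, pitch, yaw] about the fixed x, y, z axes, in that order (R = Rz(yaw) Ry(pitch) Rx(roll)).
In Python, from plant import ctrl, imaging, close_job gives the robot as it stands.
- The arm moves only by the shell command python3 -m crank 'ROWS'. ROWS is JSON, a list of rows, each a list of 3 entries, a list of its own where there are three numbers: the shift along the world's x, y, z in m, then the turn, a rotation vector about the world's x, y, z in degrees, then the opening, from -1 (shut) to 1 (fully open), so that 0 is half open. A call has 1 to 12 rows; each row shifts and turns the commanded pose from where the row before left it; what a row does not reach is not made up. A row lasts 1/10 s, in which the tool goes at most 50 mm and 8.59 degrees, less where a joint would pass 70% of its speed; a pose out of reach is approached as far as the arm can. A call is refused whole if a number of a shift passes 0.05 or a number of a turn 8.59, either way. A call with a gripper value outside its range is refused whole. The fingers move at their own pace and stop on an object; the grip force is fixed at half the most. Time passes only in rows, so rows that do not move let the fingers close. It gives the time, the measured TCP pose, the force, the opening and the grip force at its end, in the units of the state.
- ctrl.get_obs(): the state, without advancing time (a new reading comes with each control period).
- imaging.snapshot(name): name is "side" or "top" or "wrist"; returns (picture, depth): 420x560x3 uint8, blue, green, red; 420x560 float32, m along the optical axis (not along the pixel's ray), 0 where there is no reading.
- imaging.camera_model(name): a dict with "mtx" (3x3 intrinsics, pixels), "R" (3x3) and "t" (3): a world point X has camera coordinates R X + t. Camera axes: x right, y down, z forward; pixel columns grow to the right and rows downward; lengths in m; the calibration is good to about 2 mm. A picture is of the moment at which its call begins: read the wrist's pose just before it. camera_model takes no time and is no camera call; for the wrist camera it gives the pose at the moment of the call.
- close_job(): hands the job in; it is judged then, once.
The state is a dict: "clock": time; "joint_pos": joint angles; "qvel": joint speeds; "tau": joint torques, N m; "tool_pos": TCP position; "orientation": TCP orientation; "force": force on the tool from outside, world axes, zero at the start; "moment": the same for the moment, N m; "opening": finger opening in m; "gripper_force": force on a finger pad.
Only numpy, scipy, OpenCV 4.12 (cv2) and the standard library are available. Lean on these libraries where they do the work, as an engineer would, in place of code of your own. Each camera call takes 0.05 s, during which the arm holds its last target. There are 200 camera calls.

## Working session

There is one attempt and no reset: what is moved stays moved. The work goes in short steps, Python scripts to look and compute and a shell command to move; the robot and the scene stay as the last step left them, time stands still between calls to the robot, and variables do not carry over. Pictures are saved under pics/ and viewed, at most 14 in all, crops included, and the job is handed in when it is done.

```bash
mkdir -p pics; ls
cat > h.py <<'E'
import numpy as np, cv2
from plant import ctrl, imaging, close_job
def snap(n,f=None):
    m=imaging.camera_model(n); p,d=imaging.snapshot(n)
    if f: cv2.imwrite('pics/'+f,p)
    K,R,t=[np.array(m[k],float) for k in('mtx','R','t')]
    v,u=np.mgrid[:420,:560]
    c=np.stack([(u-K[0,2])/K[0,0]*d,(v-K[1,2])/K[1,1]*d,d],-1)
    W=(c-t.ravel())@R   # R^T (c-t)
    W[d==0]=np.nan
    return p,d,W
E
python3 - <<'E'
from h import *
o=ctrl.get_obs();print(o['clock'],o['tool_pos'],o['orientation'],o['force'],o['opening'],ctrl.tcp_to_grasp)
for n in('top','side'):
    p,d,W=snap(n,n+'0.png'); np.savez(n+'0.npz',p=p,W=W)
E
```

```text
pics
0.0 [0.20436691 0.64279351 0.22564281] [ 1.79906548e+02 -8.67543515e-03 -1.76409979e+01] [0.289611   0.53944901 0.2051073 ] 0.08710953226737593 0.0188
```

View pics/top0.png

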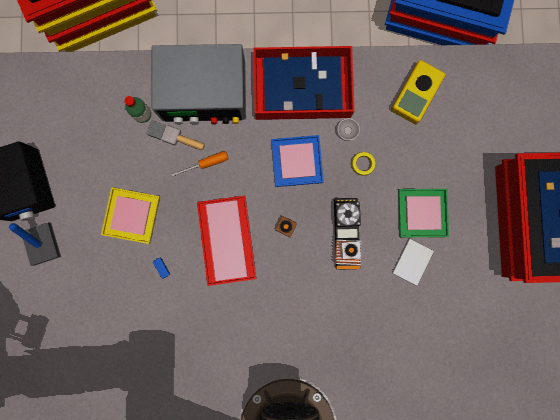

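View pics/side0.png

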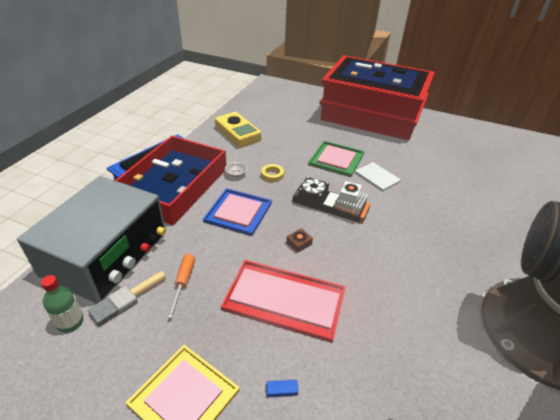

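The top view shows the stack at (347,233): fan at (348,214), heat sink at (348,254), and the white speaker on it at (351,250). The battery's orange end points down, at (347,266). The trays are green (424,213), blue (297,161), yellow (130,215) and red (227,240).
Speaker candidates are the white one on the heat sink at (351,250) and the brown look-alike on the bench at (286,226). The white card at (413,262) is not a candidate. I choose (351,250).

```bash
cat > m.py <<'E'
from h import *
def rect(P,name):
    r=cv2.minAreaRect((P[:,:2]*1000).astype(np.float32)); print(name,len(P),'c',np.round(r[0],1),'size',np.round(r[1],1),'ang',round(r[2],1),'zmed %.1f'%(np.median(P[:,2])*1000),'mean',np.round(P[:,:2].mean(0)*1000,1))
    return r
E
python3 - <<'E'
from m import *
z=np.load('top0.npz');p,W=z['p'],z['W'];hsv=cv2.cvtColor(p,cv2.COLOR_BGR2HSV)
pink=((hsv[...,0]>165)|(hsv[...,0]<8))&(hsv[...,1]>40)&(hsv[...,1]<120)&(hsv[...,2]>140)
n,l,s,c=cv2.connectedComponentsWithStats(pink.astype(np.uint8))
for i in range(1,n):
    if s[i,4]>400:
        m=(l==i)&~np.isnan(W[...,0]); print(c[i]); rect(W[m],'pad')
st=np.zeros(p.shape[:2],bool); st[190:280,325:370]=1
print('zs',np.round(W[205:275:5,348,2]*1000))
for a,b in((15,30),(38,55),(62,85)):
    m=st&(W[...,2]*1000>a)&(W[...,2]*1000<b); rect(W[m],(a,b))
    for half in((190,233),(233,280)):
        q=m.copy(); q[:half[0]]=0;q[half[1]:]=0
        if q.sum()>20: rect(W[q],half)
cv2.imwrite('pics/crop0.png',cv2.resize(p[185:285,270:460],None,fx=4,fy=4,interpolation=cv2.INTER_CUBIC))
E
```

```text
[297.12769953 160.4       ]
pad 1056 c [666.5 -39.7] size [86.4 84.4] ang 3.7 zmed 12.1 mean [665.9 -39.7]
[129.96860987 215.01165919]
pad 1107 c [534.2 389.3] size [87.  84.5] ang 77.8 zmed 12.7 mean [534.1 389. ]
[423.35193519 212.28262826]
pad 1109 c [ 524.3 -360.8] size [87.1 85.3] ang 88.9 zmed 11.9 mean [ 524.6 -359.9]
[225.97747748 240.21416871]
pad 2431 c [465.8 146.9] size [196.3  82. ] ang 6.7 zmed 12.5 mean [464.7 146. ]
zs [48. 49. 51. 50. 47. 21. 23. 46. 69. 70. 72. 30. 24.  2.]
(15, 30) 689 c [ 475.2 -159.4] size [ 60.7 179.9] ang 89.0 zmed 22.0 mean [ 464.2 -156.6]
(190, 233) 272 c [ 521.4 -160.2] size [59.8 87.9] ang 89.9 zmed 21.1 mean [ 514.  -158.3]
(233, 280) 417 c [ 430.7 -158.3] size [60.5 90.6] ang 89.4 zmed 22.7 mean [ 431.7 -155.5]
(38, 55) 711 c [ 475.5 -160.7] size [ 62.1 154.5] ang 88.1 zmed 46.2 mean [ 504.8 -159.5]
(190, 233) 582 c [ 522.7 -160.9] size [60.1 59.8] ang 0.3 zmed 45.9 mean [ 522.6 -160.6]
(233, 280) 129 c [ 428.4 -159. ] size [60.1 60.2] ang 85.7 zmed 47.4 mean [ 424.8 -154.5]
(62, 85) 304 c [ 433.2 -161.7] size [39.8 44.1] ang 1.9 zmed 70.1 mean [ 433.1 -160.9]
(233, 280) 304 c [ 433.2 -161.7] size [39.8 44.1] ang 1.9 zmed 70.1 mean [ 433.1 -160.9]
```

View pics/crop0.png

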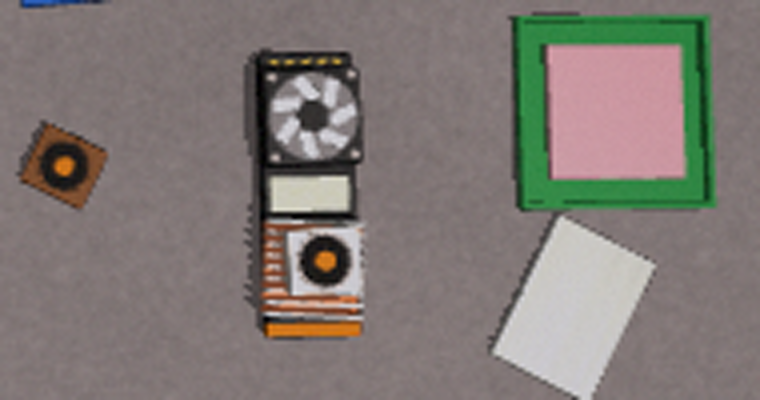

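```bash
python3 -m crank '[[[0.031,-0.043,0],[0,0,2.2],1],[[0.031,-0.043,0],[0,0,2.2],1],[[0.031,-0.043,0],[0,0,2.2],1],[[0.031,-0.043,0],[0,0,2.2],1],[[0.031,-0.043,0],[0,0,2.2],1],[[0.031,-0.043,0],[0,0,2.2],1],[[0.031,-0.043,0],[0,0,2.2],1],[[0.031,-0.043,0],[0,0,2.2],1]]'
python3 -m crank '[[[-0.002,-0.046,0],[0,0,0],1],[[-0.002,-0.046,0],[0,0,0],1],[[-0.002,-0.046,0],[0,0,0],1],[[-0.002,-0.046,0],[0,0,0],1],[[-0.002,-0.046,0],[0,0,0],1],[[-0.002,-0.046,0],[0,0,0],1],[[-0.002,-0.046,0],[0,0,0],1],[[-0.002,-0.046,0],[0,0,0],1],[[-0.002,-0.046,0],[0,0,0],1],[[-0.002,-0.046,0],[0,0,0],1],[[0,0,0],[0,0,0],1],[[0,0,0],[0,0,0],1]]'
python3 - <<'E'
from m import *
o=ctrl.get_obs();print(o['clock'],o['tool_pos'],o['orientation'],o['joint_pos'])
p,d,W=snap('wrist','w1.png');np.savez('w1.npz',p=p,W=W)
for a,b in((62,85),):
    m=(W[...,2]*1000>a)&(W[...,2]*1000<b)&(W[...,0]<.5); rect(W[m],(a,b))
E
```

```text
clock: 0.9
tool_pos: [0.439, 0.3169, 0.2265]
orientation: [-180.0, 0.0, 0.1]
force: [0.6, 1.5, 0.5]
opening: 0.0875
gripper_force: 0.0
clock: 2.1
tool_pos: [0.4178, -0.1424, 0.2262]
orientation: [-180.0, 0.0, -0.2]
force: [0.4, 0.5, -0.4]
opening: 0.0877
gripper_force: 0.0
2.1 [ 0.41782263 -0.14239264  0.22619791] [-1.79993168e+02  4.49368729e-02 -2.41066356e-01] [ 6.92320704e+00 -2.12882209e+00 -2.70986536e+01 -1.36547573e-02
 -6.50739031e+01  8.28414834e+01]
(62, 85) 2414 c [ 433.1 -161.9] size [40.4 43.4] ang 1.7 zmed 70.4 mean [ 434.3 -161.9]
```

View pics/w1.png

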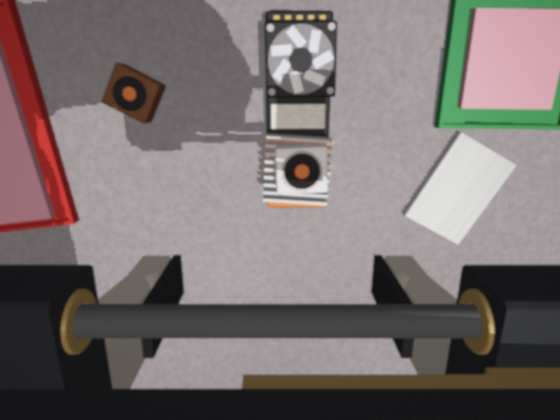

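The wrist view shows the white speaker with its orange dot at (302,171) on the heat sink. The brown look-alike is apart at (133,93). The position agrees with the top camera to within 1 mm.

```bash
python3 -m crank '[[[0.0075,-0.01,0],[0,0,1],1],[[0.008,-0.0095,0],[0,0,0.9],1],[[0,0,-0.03],[0,0,0],1],[[0,0,-0.04],[0,0,0],1],[[0,0,-0.03],[0,0,0],1],[[0,0,0],[0,0,0],1],[[0,0,0],[0,0,0],1]]'
python3 -c "
from h import *
print(ctrl.get_obs()['tool_pos'],ctrl.get_obs()['orientation'])"
```

```text
clock: 2.85
tool_pos: [0.4345, -0.1598, 0.1272]
orientation: [180.0, 0.0, 2.0]
force: [0.2, 0.3, 0.4]
opening: 0.0874
gripper_force: 0.0
[ 0.4344617  -0.15980616  0.12715091] [1.79971638e+02 4.13688899e-02 2.00790992e+00]
```

```bash
python3 -m crank '[[[-0.001,-0.002,-0.025],[0,0,0],1],[[0,0,-0.025],[0,0,0],1],[[0,0,-0.015],[0,0,0],1],[[0,0,-0.0095],[0,0,0],1],[[0,0,0],[0,0,0],1],[[0,0,0],[0,0,0],1]]'
python3 -m crank '[[[0,0,0],[0,0,0],-1],[[0,0,0],[0,0,0],-1],[[0,0,0],[0,0,0],-1],[[0,0,0],[0,0,0],-1],[[0,0,0],[0,0,0],-1],[[0,0,0],[0,0,0],-1],[[0,0,0],[0,0,0],-1],[[0,0,0],[0,0,0],-1]]'
```

```text
clock: 3.45
tool_pos: [0.4341, -0.1625, 0.0533]
orientation: [180.0, -0.1, 1.9]
force: [0.1, -0.5, -0.5]
opening: 0.0875
gripper_force: 0.0
clock: 4.25
tool_pos: [0.4329, -0.1627, 0.0521]
orientation: [180.0, 0.0, 1.9]
force: [-0.5, -0.5, 1.0]
opening: 0.044
gripper_force: 30.0
```

```bash
python3 -m crank '[[[0,0,0.01],[0,0,0],-1],[[0,0,0.02],[0,0,0],-1],[[0,0,0.03],[0,0,0],-1],[[0.0131,-0.0283,0.01],[0,0,-0.5],-1],[[0.0131,-0.0283,0],[0,0,-0.5],-1],[[0.0131,-0.0283,0],[0,0,-0.5],-1],[[0.0131,-0.0283,0],[0,0,-0.5],-1],[[0.0131,-0.0283,0],[0,0,-0.5],-1],[[0.0131,-0.0283,0],[0,0,-0.5],-1],[[0.0131,-0.0283,0],[0,0,0],-1],[[0,0,0],[0,0,0],-1],[[0,0,0],[0,0,0],-1]]'
python3 - <<'E'
from m import *
p,d,W=snap('wrist');np.savez('w2.npz',p=p,W=W)
hsv=cv2.cvtColor(p,cv2.COLOR_BGR2HSV)
pink=((hsv[...,0]>165)|(hsv[...,0]<8))&(hsv[...,1]>40)&(hsv[...,1]<120)&(hsv[...,2]>110)&(np.abs(W[...,2]-.012)<.006)&(np.abs(W[...,1]+.36)<.06)
rect(W[pink],'green'); cv2.imwrite('pics/w2.png',p)
E
```

```text
clock: 5.45
tool_pos: [0.5243, -0.3613, 0.1219]
orientation: [-180.0, 0.0, -1.2]
force: [-0.2, 0.3, -1.2]
opening: 0.0439
gripper_force: 30.0
green 6580 c [ 529.9 -360.8] size [85.6 74.4] ang 89.1 zmed 12.4 mean [ 545.9 -359.6]
```

View pics/w2.png

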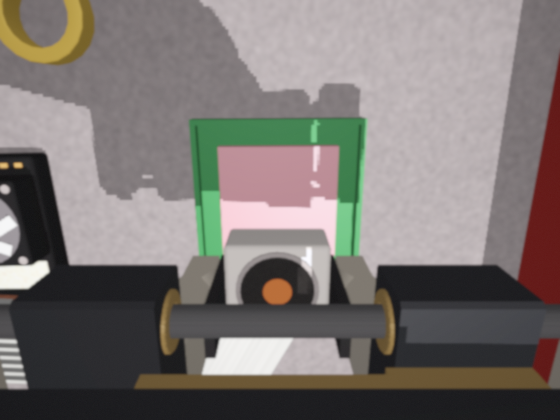

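The speaker is held flat at (277,290), and the green pad at (278,200) is under it. The pad's centre agrees at (0.524, -0.361).

```bash
python3 -m crank '[[[0,0,-0.025],[0,0,0],-1],[[0,0,-0.03],[0,0,0],-1],[[0,0,-0.025],[0,0,0],-1],[[0,0,-0.014],[0,0,0],-1],[[0,0,-0.006],[0,0,0],-1],[[0,0,-0.002],[0,0,0],-1],[[0,0,0],[0,0,0],-1],[[0,0,0],[0,0,0],-1],[[0,0,0],[0,0,0],-1]]'
python3 -m crank '[[[0,0,-0.001],[0,0,0],-1],[[0,0,-0.001],[0,0,0],-1],[[0,0,-0.0005],[0,0,0],-1],[[0,0,0],[0,0,0],-1]]'
```

```text
clock: 6.4
tool_pos: [0.5252, -0.3611, 0.0211]
orientation: [180.0, -0.1, -1.1]
force: [-0.1, 0.6, -0.8]
opening: 0.044
gripper_force: 30.0
clock: 6.8
tool_pos: [0.5245, -0.3608, 0.0174]
orientation: [-180.0, 0.0, -1.1]
force: [0.6, -0.1, -0.9]
opening: 0.0434
gripper_force: 30.0
```

```bash
python3 -m crank '[[[0,0,-0.0005],[0,0,0],-1],[[0,0,0],[0,0,0],-1],[[0,0,0],[0,0,0],-1]]'
```

```text
clock: 7.1
tool_pos: [0.5247, -0.3608, 0.0171]
orientation: [180.0, -0.0, -1.1]
force: [0.1, -0.0, 1.6]
opening: 0.0437
gripper_force: 30.0
```

```bash
python3 -m crank '[[[0,0,0],[0,0,0],1],[[0,0,0],[0,0,0],1],[[0,0,0],[0,0,0],1],[[0,0,0],[0,0,0],1],[[0,0,0.01],[0,0,0],1],[[0,0,0.03],[0,0,0],1],[[0,0,0.04],[0,0,0],1],[[0,0,0.04],[0,0,0],1],[[0,0,0.03],[0,0,0],1],[[0,0,0],[0,0,0],1],[[0,0,0],[0,0,0],1]]'
python3 -m crank '[[[-0.02,0.03,0.01],[0,0,0.2],1],[[-0.02,0.04,0],[0,0,0.2],1],[[-0.02,0.04,0],[0,0,0.2],1],[[-0.02,0.04,0],[0,0,0.2],1],[[0,0.04,0],[0,0,0.2],1],[[0,0.01,0],[0,0,0.2],1],[[0,0,0],[0,0,0],1],[[0,0,0],[0,0,0],1]]'
python3 - <<'E'
from m import *
o=ctrl.get_obs();print(o['tool_pos'],o['orientation'])
p,d,W=snap('wrist','w3.png');z=W[...,2]*1000;y=W[...,1];x=W[...,0]
rect(W[(abs(z-47)<8)&(x>.48)&(abs(y+.16)<.06)],'fan')
p,d,W=snap('top','t3.png');z=W[...,2]*1000;y=W[...,1];x=W[...,0]
rect(W[(abs(z-36)<5)&(abs(x-.525)<.05)&(abs(y+.36)<.05)],'speaker')
E
```

```text
clock: 8.2
tool_pos: [0.5249, -0.3608, 0.1686]
orientation: [180.0, -0.1, -1.1]
force: [-0.3, 0.1, -0.4]
opening: 0.0876
gripper_force: 0.0
clock: 9.0
tool_pos: [0.4445, -0.1609, 0.1766]
orientation: [180.0, 0.1, 0.1]
force: [0.9, 0.3, 0.1]
opening: 0.0874
gripper_force: 0.0
[ 0.44453222 -0.16092601  0.1766072 ] [1.79994271e+02 6.01186290e-02 1.06704573e-01]
fan 6876 c [ 522.8 -161.6] size [60.  60.1] ang 0.9 zmed 46.3 mean [ 523.8 -161.6]
speaker 74 c [ 540.8 -364.2] size [48.2 18.9] ang 60.6 zmed 34.8 mean [ 536.8 -366.6]
```

View pics/w3.png

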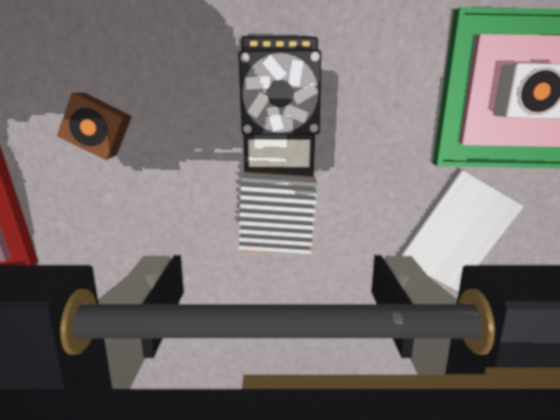

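The speaker sits on the green pad at (540,91). The fan is free at (280,92).

```bash
python3 -m crank '[[[0.03,0,0],[0,0,0.5],1],[[0.03,0,0],[0,0,0],1],[[0.0183,-0.0004,-0.01],[0,0,0],1],[[0,0,-0.04],[0,0,0],1],[[0,0,-0.04],[0,0,0],1],[[0,0,-0.01],[0,0,0],1],[[0,0,0],[0,0,0],1],[[0,0,0],[0,0,0],1]]'
```

```text
clock: 9.9
tool_pos: [0.5239, -0.1619, 0.0783]
orientation: [180.0, -0.1, 0.6]
force: [-0.1, -0.3, 1.3]
opening: 0.0877
gripper_force: 0.0
```

```bash
python3 -m crank '[[[-0.001,0,-0.02],[0,0,0],1],[[0,0,-0.02],[0,0,0],1],[[0,0,-0.01],[0,0,0],1],[[0,0,-0.001],[0,0,0],1],[[0,0,0],[0,0,0],1],[[0,0,0],[0,0,0],-1],[[0,0,0],[0,0,0],-1],[[0,0,0],[0,0,0],-1],[[0,0,0],[0,0,0],-1],[[0,0,0],[0,0,0],-1],[[0,0,0],[0,0,0],-1]]'
```

```text
clock: 11.0
tool_pos: [0.5221, -0.1613, 0.0264]
orientation: [180.0, -0.0, 0.6]
force: [-1.1, -0.9, 4.0]
opening: 0.0598
gripper_force: 30.0
```

```bash
python3 -m crank '[[[0,0,0.01],[0,0,0],-1],[[0,0,0.02],[0,0,0],-1],[[0,0,0.04],[0,0,0],-1],[[0.02,0.017,0.03],[0,0,0.5],-1],[[0.025,0.021,0],[0,0,0.5],-1],[[0.025,0.021,0],[0,0,0.5],-1],[[0.025,0.021,0],[0,0,0.5],-1],[[0.025,0.021,0],[0,0,0.5],-1],[[0.0235,0.0206,0],[0,0,0.6],-1],[[0,0,0],[0,0,0],-1],[[0,0,0],[0,0,0],-1]]'
python3 - <<'E'
from m import *
o=ctrl.get_obs();print(o['tool_pos'],o['orientation'])
p,d,W=snap('wrist','w4.png');z=W[...,2]*1000;y=W[...,1];x=W[...,0]
hsv=cv2.cvtColor(p,cv2.COLOR_BGR2HSV)
pink=((hsv[...,0]>165)|(hsv[...,0]<8))&(hsv[...,1]>40)&(hsv[...,1]<120)&(hsv[...,2]>100)&(np.abs(z-12)<6)&(np.abs(y+.04)<.06)
rect(W[pink],'blue')
E
```

```text
clock: 12.1
tool_pos: [0.6652, -0.0391, 0.1257]
orientation: [-180.0, 0.1, 3.7]
force: [-0.3, 0.0, -1.2]
opening: 0.0594
gripper_force: 30.0
[ 0.6651849  -0.03913029  0.12570275] [-1.79998138e+02  6.65095575e-02  3.70228742e+00]
blue 6895 c [704.8 -57.5] size [ 74.8 149.7] ang 35.8 zmed 12.4 mean [687.1 -37.1]
```

View pics/w4.png

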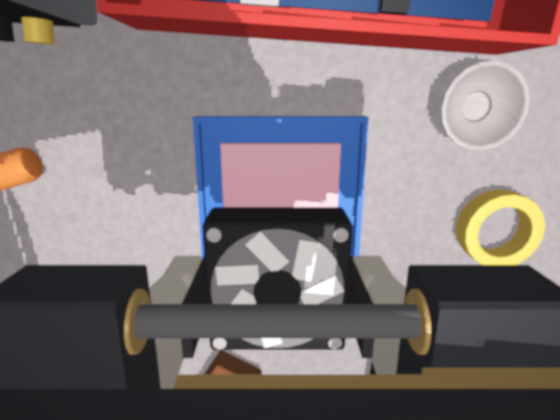

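The fan is held flat at (279,285) over the blue tray. Pad columns 222–340 have their middle at 281, so it is centred.

```bash
python3 -m crank '[[[0.0003,-0.0006,-0.025],[0,0,0],-1],[[0,0,-0.03],[0,0,0],-1],[[0,0,-0.025],[0,0,0],-1],[[0,0,-0.016],[0,0,0],-1],[[0,0,-0.007],[0,0,0],-1],[[0,0,-0.003],[0,0,0],-1],[[0,0,-0.001],[0,0,0],-1],[[0,0,0],[0,0,0],-1],[[0,0,0],[0,0,0],-1]]'
```

```text
clock: 13.05
tool_pos: [0.6663, -0.0402, 0.0201]
orientation: [-180.0, -0.1, 3.7]
force: [0.4, -0.4, -1.2]
opening: 0.0596
gripper_force: 30.0
```

```bash
python3 -m crank '[[[-0.0005,0,-0.0015],[0,0,0],-1],[[0,0,-0.001],[0,0,0],-1],[[0,0,0],[0,0,0],-1],[[0,0,0],[0,0,0],-1]]'
```

```text
clock: 13.45
tool_pos: [0.6652, -0.0402, 0.0165]
orientation: [180.0, 0.0, 3.7]
force: [-0.1, 0.9, -1.1]
opening: 0.0599
gripper_force: 30.0
```

```bash
python3 -m crank '[[[0,0,-0.0005],[0,0,0],-1],[[0,0,0],[0,0,0],-1],[[0,0,0],[0,0,0],-1]]'
```

```text
clock: 13.75
tool_pos: [0.6653, -0.0402, 0.0164]
orientation: [180.0, -0.0, 3.7]
force: [-2.2, 0.6, 4.5]
opening: 0.0598
gripper_force: 30.0
```

```bash
python3 -m crank '[[[0,0,0],[0,0,0],1],[[0,0,0],[0,0,0],1],[[0,0,0],[0,0,0],1],[[0,0,0],[0,0,0],1],[[0,0,0.01],[0,0,0],1],[[0,0,0.03],[0,0,0],1],[[0,0,0.045],[0,0,0],1],[[0,0,0.045],[0,0,0],1],[[0,0,0.045],[0,0,0],1],[[0,0,0],[0,0,0],1]]'
python3 -m crank '[[[-0.03,-0.015,0],[0,0,-0.5],1],[[-0.04,-0.015,0],[0,0,-0.5],1],[[-0.04,-0.015,0],[0,0,-0.5],1],[[-0.04,-0.015,0],[0,0,-0.5],1],[[-0.04,-0.015,0],[0,0,-0.5],1],[[-0.04,-0.015,0],[0,0,-0.5],1],[[-0.03,-0.015,0],[0,0,-0.4],1],[[-0.015,-0.015,0],[0,0,-0.3],1],[[0,0,0],[0,0,0],1],[[0,0,0],[0,0,0],1]]'
python3 - <<'E'
from m import *
o=ctrl.get_obs();print(o['tool_pos'],o['orientation'])
p,d,W=snap('wrist','w5.png');z=W[...,2]*1000;y=W[...,1];x=W[...,0]
rect(W[(abs(z-47)<7)&(abs(x-.43)<.06)&(abs(y+.16)<.06)],'hs')
p,d,W=snap('top','t5.png');z=W[...,2]*1000;y=W[...,1];x=W[...,0]
rect(W[(abs(z-36)<5)&(abs(x-.525)<.05)&(abs(y+.36)<.05)],'speaker')
rect(W[(abs(z-37)<5)&(abs(x-.666)<.05)&(abs(y+.04)<.05)],'fan')
E
```

```text
clock: 14.75
tool_pos: [0.6691, -0.0403, 0.2001]
orientation: [180.0, -0.7, 3.7]
force: [1.9, 0.8, -0.2]
opening: 0.0876
gripper_force: 0.0
clock: 15.75
tool_pos: [0.3904, -0.1605, 0.1919]
orientation: [-180.0, -0.1, -0.1]
force: [0.6, -0.1, 0.1]
opening: 0.0872
gripper_force: 0.0
[ 0.39038107 -0.16045667  0.19186337] [-1.79998571e+02 -1.11928152e-01 -7.83960042e-02]
hs 2899 c [ 428.  -159.4] size [60.  60.2] ang 86.0 zmed 47.1 mean [ 427.1 -159.4]
speaker 269 c [ 524.8 -358.4] size [46.  38.3] ang 88.7 zmed 35.1 mean [ 524.5 -358.8]
fan 514 c [665.6 -38.6] size [60.6 59.5] ang 3.1 zmed 36.4 mean [665.1 -38.7]
```

View pics/t5.png

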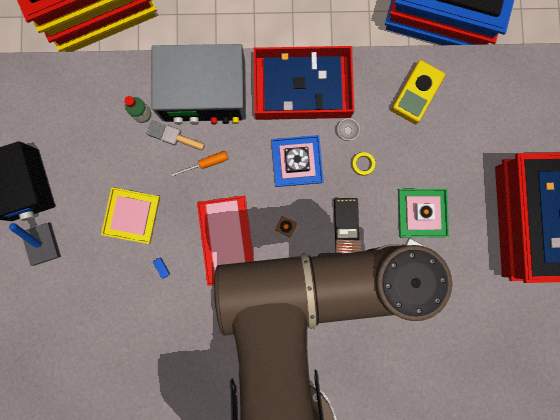

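The speaker at (426,212) and the fan at (297,159) are centred on their pads. The heat sink is at (0.428, -0.159), with a yaw of -4°.

```bash
python3 -m crank '[[[0.02,0.001,0],[0,0,-2],1],[[0.0176,0,0],[0,0,-2],1],[[0,0,-0.02],[0,0,0],1],[[0,0,-0.04],[0,0,0],1],[[0,0,-0.04],[0,0,0],1],[[0,0,-0.015],[0,0,0],1],[[0,0,0],[0,0,0],1],[[0,0,0],[0,0,0],1]]'
```

```text
clock: 16.65
tool_pos: [0.4286, -0.159, 0.0763]
orientation: [180.0, 0.0, -4.0]
force: [0.9, 0.2, 1.3]
opening: 0.0877
gripper_force: 0.0
```

```bash
python3 -m crank '[[[-0.0005,0,-0.02],[0,0,0],1],[[0,0,-0.018],[0,0,0],1],[[0,0,-0.01],[0,0,0],1],[[0,0,-0.001],[0,0,0],1],[[0,0,0],[0,0,0],1],[[0,0,0],[0,0,0],-1],[[0,0,0],[0,0,0],-1],[[0,0,0],[0,0,0],-1],[[0,0,0],[0,0,0],-1],[[0,0,0],[0,0,0],-1],[[0,0,0],[0,0,0],-1]]'
```

```text
clock: 17.75
tool_pos: [0.4275, -0.1593, 0.0274]
orientation: [180.0, -0.0, -4.0]
force: [-1.4, -0.3, 6.1]
opening: 0.0593
gripper_force: 30.0
```

```bash
python3 -m crank '[[[0,0,0.01],[0,0,0],-1],[[0,0,0.02],[0,0,0],-1],[[0,0,0.035],[0,0,0],-1],[[0,0.01,0.035],[0,0,0],-1],[[0,0.02,0],[0,0,0],-1],[[0,0,0],[0,0,0],-1]]'
python3 -m crank '[[[0.006,0.03,0],[0,0,-0.8],-1],[[0.01,0.047,0],[0,0,-0.8],-1],[[0.01,0.047,0],[0,0,-0.8],-1],[[0.01,0.047,0],[0,0,-0.8],-1],[[0.01,0.047,0],[0,0,-0.8],-1],[[0.01,0.047,0],[0,0,-0.8],-1],[[0.01,0.047,0],[0,0,-0.8],-1],[[0.01,0.047,0],[0,0,-0.8],-1],[[0.01,0.047,0],[0,0,-0.8],-1],[[0.01,0.047,0],[0,0,-0.8],-1],[[0.01,0.045,0],[0,0,-0.2],-1],[[0,0.01,0],[0,0,0],-1]]'
python3 - <<'E'
from m import *
o=ctrl.get_obs();print(o['tool_pos'],o['orientation'])
p,d,W=snap('wrist','w6.png')
print(ctrl.get_obs()['tool_pos'])
E
```

```text
clock: 18.35
tool_pos: [0.4278, -0.128, 0.1286]
orientation: [-179.9, -0.2, -4.0]
force: [-0.4, 0.3, -1.9]
opening: 0.0599
gripper_force: 30.0
clock: 19.55
tool_pos: [0.534, 0.3826, 0.1257]
orientation: [180.0, 0.0, -12.1]
force: [-1.6, -0.4, -1.6]
opening: 0.0595
gripper_force: 30.0
[0.53401835 0.38261438 0.12574636] [ 1.79963600e+02  2.78835650e-03 -1.20950281e+01]
[0.53331867 0.38191728 0.12550426]
```

View pics/w6.png

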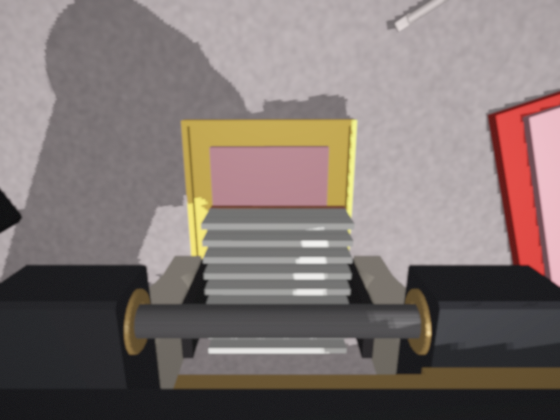

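The heat sink is held flat at (278,280). The yellow pad's middle is at column 269, so I must go about 7 mm further in +y, which matches the top camera's y of 0.389.

```bash
python3 -m crank '[[[0.0005,0.0073,-0.01],[0,0,0],-1],[[0,0,-0.03],[0,0,0],-1],[[0,0,-0.03],[0,0,0],-1],[[0,0,-0.02],[0,0,0],-1],[[0,0,-0.01],[0,0,0],-1],[[0,0,-0.003],[0,0,0],-1],[[0,0,-0.001],[0,0,0],-1],[[0,0,0],[0,0,0],-1],[[0,0,0],[0,0,0],-1]]'
```

```text
clock: 20.5
tool_pos: [0.5343, 0.3866, 0.0243]
orientation: [-179.9, -0.1, -12.2]
force: [0.0, 1.2, -1.2]
opening: 0.0597
gripper_force: 30.0
```

```bash
python3 -m crank '[[[-0.0005,0.0025,-0.002],[0,0,0],-1],[[0,0,-0.0015],[0,0,0],-1],[[0,0,-0.001],[0,0,0],-1],[[0,0,0],[0,0,0],-1],[[0,0,0],[0,0,0],-1]]'
```

```text
clock: 21.0
tool_pos: [0.5333, 0.3886, 0.0185]
orientation: [180.0, 0.0, -12.2]
force: [0.1, 0.4, -1.8]
opening: 0.0602
gripper_force: 30.0
```

```bash
python3 -m crank '[[[0.0005,0.0005,-0.0008],[0,0,0],-1],[[0,0,-0.0003],[0,0,0],-1],[[0,0,0],[0,0,0],-1],[[0,0,0],[0,0,0],-1]]'
```

```text
clock: 21.4
tool_pos: [0.5339, 0.3891, 0.0175]
orientation: [-180.0, -0.0, -12.2]
force: [1.2, 0.1, -1.1]
opening: 0.06
gripper_force: 30.0
```

```bash
python3 -m crank '[[[0,0,-0.0005],[0,0,0],-1],[[0,0,0],[0,0,0],-1],[[0,0,0],[0,0,0],-1]]'
```

```text
clock: 21.7
tool_pos: [0.5339, 0.3891, 0.0174]
orientation: [-180.0, -0.0, -12.2]
force: [-2.2, -0.1, 5.1]
opening: 0.0597
gripper_force: 30.0
```

```bash
python3 -m crank '[[[0,0,0],[0,0,0],1],[[0,0,0],[0,0,0],1],[[0,0,0],[0,0,0],1],[[0,0,0],[0,0,0],1],[[0,0,0.01],[0,0,0],1],[[0,0,0.03],[0,0,0],1],[[0,0,0.045],[0,0,0],1],[[0,0,0.045],[0,0,0],1],[[0,0,0.045],[0,0,0],1],[[0,-0.03,0],[0,0,0],1]]'
python3 -m crank '[[[-0.012,-0.046,0],[0,0,1],1],[[-0.012,-0.046,0],[0,0,1],1],[[-0.012,-0.046,0],[0,0,1],1],[[-0.012,-0.046,0],[0,0,1],1],[[-0.012,-0.046,0],[0,0,1],1],[[-0.012,-0.046,0],[0,0,1],1],[[-0.012,-0.046,0],[0,0,1],1],[[-0.012,-0.046,0],[0,0,1],1],[[-0.012,-0.046,0],[0,0,1],1],[[-0.012,-0.046,0],[0,0,1],1],[[-0.012,-0.046,0],[0,0,1.2],1],[[0,-0.015,0],[0,0,0],1]]'
python3 - <<'E'
from m import *
o=ctrl.get_obs();print(o['tool_pos'],o['orientation'])
p,d,W=snap('wrist','w7.png');z=W[...,2]*1000;y=W[...,1];x=W[...,0]
rect(W[(abs(z-22)<6)&(abs(x-.475)<.12)&(abs(y+.16)<.06)],'bat')
p,d,W=snap('top','t7.png');z=W[...,2]*1000;y=W[...,1];x=W[...,0]
rect(W[(abs(z-36)<5)&(abs(x-.534)<.05)&(abs(y-.389)<.05)],'hs')
p,d,W=snap('side');z=W[...,2]*1000;y=W[...,1];x=W[...,0]
rect(W[(abs(z-36)<5)&(abs(x-.534)<.05)&(abs(y-.389)<.05)],'hs')
E
```

```text
clock: 22.7
tool_pos: [0.5369, 0.3633, 0.2002]
orientation: [-179.4, -0.5, -12.0]
force: [1.6, -0.2, -0.0]
opening: 0.0875
gripper_force: 0.0
clock: 23.9
tool_pos: [0.4001, -0.1648, 0.1929]
orientation: [180.0, -0.1, -1.1]
force: [0.8, 0.4, -0.4]
opening: 0.0872
gripper_force: 0.0
[ 0.40006544 -0.16478537  0.19287202] [ 1.79995686e+02 -5.76043891e-02 -1.14585237e+00]
bat 14068 c [ 467.5 -161. ] size [ 60.2 164.2] ang 89.8 zmed 21.5 mean [ 473.7 -161. ]
hs 209 c [534.5 390. ] size [61.5 59.6] ang 77.5 zmed 37.4 mean [535.2 389.4]
hs 1272 c [534.5 387.7] size [60.9 61.9] ang 78.3 zmed 36.5 mean [534.2 388.4]
```

View pics/w7.png

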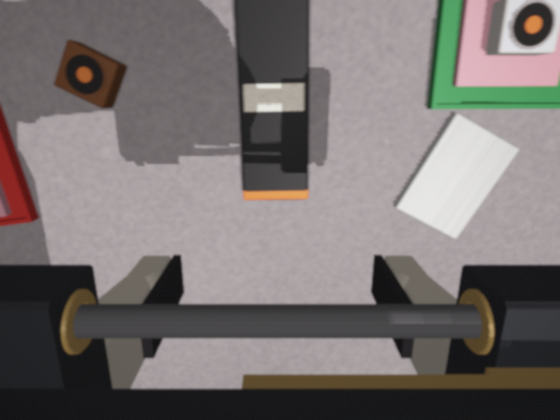

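The battery alone is left, with its orange end at (275,195) and its label at (273,97). The heat sink is verified at (0.534, 0.389) on the yellow pad.

```bash
python3 -m crank '[[[0.025,0.002,0],[0,0,0.3],1],[[0.03,0.002,0],[0,0,0.3],1],[[0.0203,0,-0.01],[0,0,0],1],[[0,0,-0.04],[0,0,0],1],[[0,0,-0.045],[0,0,0],1],[[0,0,-0.035],[0,0,0],1],[[0,0,-0.015],[0,0,0],1],[[0,0,0],[0,0,0],1],[[0,0,0],[0,0,0],1]]'
```

```text
clock: 24.95
tool_pos: [0.4779, -0.1572, 0.0476]
orientation: [180.0, -0.0, -0.3]
force: [0.1, -0.4, 0.5]
opening: 0.0875
gripper_force: 0.0
```

```bash
python3 -m crank '[[[-0.0025,-0.0035,-0.018],[0,0,-0.2],1],[[0,0,-0.014],[0,0,0],1],[[0,0,-0.006],[0,0,0],1],[[0,0,-0.002],[0,0,0],1],[[0,0,0],[0,0,0],1],[[0,0,0],[0,0,0],1]]'
python3 -m crank '[[[0,0,0],[0,0,0],-1],[[0,0,0],[0,0,0],-1],[[0,0,0],[0,0,0],-1],[[0,0,0],[0,0,0],-1],[[0,0,0],[0,0,0],-1],[[0,0,0],[0,0,0],-1],[[0,0,0],[0,0,0],-1]]'
```

```text
clock: 25.55
tool_pos: [0.4754, -0.1613, 0.0078]
orientation: [180.0, -0.1, -0.6]
force: [0.6, 0.2, 0.1]
opening: 0.0879
gripper_force: 0.0
clock: 26.25
tool_pos: [0.4746, -0.1615, 0.007]
orientation: [180.0, 0.0, -0.6]
force: [-1.0, -0.4, 2.7]
opening: 0.0599
gripper_force: 30.0
```

```bash
python3 -m crank '[[[0,0,0.005],[0,0,0],-1],[[0,0,0.01],[0,0,0],-1],[[0,0,0.02],[0,0,0],-1],[[0,0,0.025],[0,0,0],-1],[[0,0,0.02],[0,0,0],-1],[[0,0,0.01],[0,0,0],-1],[[0,0,0],[0,0,0],-1],[[0,0,0],[0,0,0],-1]]'
python3 -m crank '[[[-0.001,0.015,0],[0,0,0.5],-1],[[-0.001,0.025,0],[0,0,0.7],-1],[[-0.001,0.03,0],[0,0,0.7],-1],[[-0.001,0.032,0],[0,0,0.7],-1],[[-0.001,0.034,0],[0,0,0.7],-1],[[-0.001,0.034,0],[0,0,0.7],-1],[[-0.001,0.034,0],[0,0,0.7],-1],[[-0.001,0.034,0],[0,0,0.7],-1],[[-0.001,0.03,0],[0,0,0.7],-1],[[-0.001,0.025,0],[0,0,0.7],-1],[[0,0.015,0],[0,0,0.5],-1],[[0,0,0],[0,0,0],-1]]'
python3 - <<'E'
from m import *
p,d,W=snap('wrist','w8.png');p2,d,W=snap('side');z=W[...,2]*1000;y=W[...,1];x=W[...,0]
o=ctrl.get_obs();print(o['tool_pos'],o['orientation'],o['moment'])
m=(z>80)&(z<130)&(abs(x-.465)<.14)&(abs(y-.15)<.07)
cv2.imwrite('pics/b8.png',np.hstack([p,p2]) if 0 else cv2.resize(np.hstack([p,p2]),(800,300)))
E
```

```text
clock: 27.05
tool_pos: [0.4741, -0.1613, 0.0965]
orientation: [-180.0, 0.0, -0.7]
force: [-0.2, 0.2, -4.1]
opening: 0.0598
gripper_force: 30.0
clock: 28.25
tool_pos: [0.4643, 0.1478, 0.096]
orientation: [180.0, 0.1, 6.8]
force: [0.7, 0.1, -3.3]
opening: 0.0598
gripper_force: 30.0
[0.46397552 0.14604977 0.09608079] [1.79941171e+02 1.05561745e-01 6.67764694e+00] [-0.14378637  0.03202213 -0.01551042]
```

View pics/b8.png

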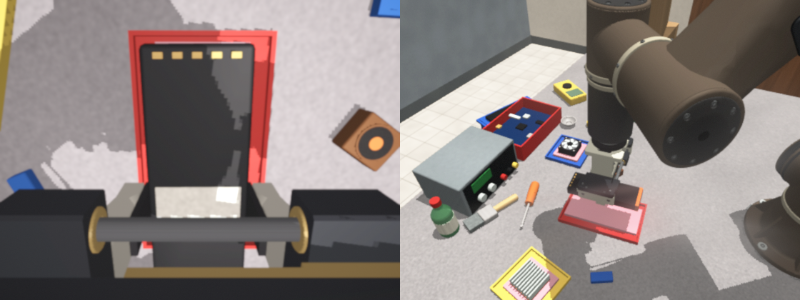

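The battery is held level over the red tray. The tray's middle looks about 3 px right of the battery's, so I'll measure the tray again from the wrist.

Run:
```python
from m import *
o=ctrl.get_obs();print(o['tool_pos'],o['orientation'])
p,d,W=snap('wrist');z=W[...,2]*1000;y=W[...,1]*1000;x=W[...,0]*1000
h=cv2.cvtColor(p,cv2.COLOR_BGR2HSV)
red=((h[...,0]>170)|(h[...,0]<6))&(h[...,1]>130)&(abs(z-7)<12)&(x>440)&(x<620)&(y>60)&(y<240)
n,l,s,c=cv2.connectedComponentsWithStats(red.astype(np.uint8))
for x0 in range(490,570,10):
    q=red&(abs(x-x0)<4); 
    if q.sum()>5: a,b=np.percentile(y[q],[1,99]); print('red',x0,round(a,1),round(b,1),'mid',round((a+b)/2,1),'expect',round(146.7+(x0-465.5)*np.tan(np.radians(6.7)),1))
print('xmax',np.percentile(x[red],99.5))
bat=(z>90)&(z<125)&(x>480)&(x<600)&(y>90)&(y<220); 
for x0 in range(500,560,10):
    q=bat&(abs(x-x0)<4)
    if q.sum()>5: a,b=np.percentile(y[q],[1,99]); print('bat',x0,round(a,1),round(b,1),'mid',round((a+b)/2,1),np.median(z[q]))
print('bat xmax',np.percentile(x[bat],99.5))
```

```text
[0.46397552 0.14604977 0.09608079] [1.79941171e+02 1.05561745e-01 6.67764694e+00]
red 490 87.0 210.9 mid 148.9 expect 149.6
red 500 88.4 211.8 mid 150.1 expect 150.8
red 510 89.4 213.0 mid 151.2 expect 151.9
red 520 90.8 214.0 mid 152.4 expect 153.1
red 530 92.0 215.6 mid 153.8 expect 154.3
red 540 93.1 216.6 mid 154.8 expect 155.5
red 550 94.5 217.8 mid 156.1 expect 156.6
red 560 96.2 218.6 mid 157.4 expect 157.8
xmax 576.0759334134211
bat 500 122.5 181.0 mid 151.8 110.33036965957838
bat 510 123.8 182.2 mid 153.0 110.30380685128259
bat 520 125.1 183.4 mid 154.2 110.3110531880061
bat 530 126.2 184.7 mid 155.5 110.25675801549382
bat 540 127.5 186.0 mid 156.8 110.27510077755429
bat 550 128.7 185.9 mid 157.3 110.18368049486847
bat xmax 555.1186202214424
```

```bash
python3 -m crank '[[[0.0004,-0.0009,-0.015],[0,0,0],-1],[[0,0,-0.02],[0,0,0],-1],[[0,0,-0.018],[0,0,0],-1],[[0,0,-0.01],[0,0,0],-1],[[0,0,-0.005],[0,0,0],-1],[[0,0,-0.003],[0,0,0],-1],[[0,0,-0.001],[0,0,0],-1],[[0,0,0],[0,0,0],-1],[[0,0,0],[0,0,0],-1]]'
```

```text
clock: 29.3
tool_pos: [0.4654, 0.1459, 0.0255]
orientation: [-180.0, -0.1, 6.7]
force: [1.1, -0.2, -2.9]
opening: 0.0596
gripper_force: 30.0
```

```bash
python3 -m crank '[[[-0.0003,0,-0.002],[0,0,0],-1],[[0,0,-0.0015],[0,0,0],-1],[[0,0,-0.001],[0,0,0],-1],[[0,0,0],[0,0,0],-1],[[0,0,0],[0,0,0],-1]]'
```

```text
clock: 29.8
tool_pos: [0.4647, 0.1457, 0.0204]
orientation: [180.0, 0.0, 6.7]
force: [-1.2, -0.0, -3.8]
opening: 0.0595
gripper_force: 30.0
```

```bash
python3 -m crank '[[[0,0,-0.0007],[0,0,0],-1],[[0,0,-0.0005],[0,0,0],-1],[[0,0,0],[0,0,0],-1],[[0,0,0],[0,0,0],-1]]'
```

```text
clock: 30.2
tool_pos: [0.4647, 0.1457, 0.0192]
orientation: [180.0, 0.0, 6.7]
force: [0.7, -0.1, -4.3]
opening: 0.0595
gripper_force: 30.0
```

```bash
python3 -m crank '[[[0,0,-0.0005],[0,0,0],-1],[[0,0,0],[0,0,0],-1],[[0,0,0],[0,0,0],-1]]'
```

```text
clock: 30.5
tool_pos: [0.4648, 0.1457, 0.019]
orientation: [-180.0, -0.0, 6.7]
force: [-1.9, -0.4, 4.3]
opening: 0.0601
gripper_force: 30.0
```

Contact. I'll release, rise and move the arm clear to look.

```bash
python3 -m crank '[[[0,0,0],[0,0,0],1],[[0,0,0],[0,0,0],1],[[0,0,0],[0,0,0],1],[[0,0,0],[0,0,0],1],[[0,0,0.01],[0,0,0],1],[[0,0,0.03],[0,0,0],1],[[0,0,0.04],[0,0,0],1],[[0,0,0.04],[0,0,0],1],[[0,0,0.04],[0,0,0],1],[[0,0,0.03],[0,0,0],1],[[0,0,0],[0,0,0],1]]'
python3 -m crank '[[[0,-0.035,0],[0,0,0],1],[[0,-0.045,0],[0,0,0],1],[[0,-0.045,0],[0,0,0],1],[[0,-0.045,0],[0,0,0],1],[[0,-0.045,0],[0,0,0],1],[[0,-0.045,0],[0,0,0],1],[[0,-0.035,0],[0,0,0],1],[[0,0,0],[0,0,0],1],[[0,0,0],[0,0,0],1],[[0,0,0],[0,0,0],1],[[0,0,0],[0,0,0],1]]'
python3 - <<'E'
from m import *
for n in('top','side'):
    p,d,W=snap(n,n+'9.png');z=W[...,2]*1000;y=W[...,1];x=W[...,0]
    for k,cx,cy,r,h in(('sp',.5243,-.3608,.06,36),('fan',.6665,-.0397,.06,37),('hs',.5342,.3893,.06,37),('bat',.4658,.1467,.12,34)):
        m=(abs(z-h)<6)&(abs(x-cx)<r)&(abs(y-cy)<r)
        if m.sum()>50: rect(W[m],n+k)
E
```

```text
clock: 31.6
tool_pos: [0.4669, 0.1469, 0.2143]
orientation: [-179.8, -0.5, 6.7]
force: [0.4, 0.6, -0.5]
opening: 0.0877
gripper_force: 0.0
clock: 32.7
tool_pos: [0.4648, -0.1485, 0.2089]
orientation: [-180.0, -0.0, 6.7]
force: [0.3, -0.1, -0.2]
opening: 0.0875
gripper_force: 0.0
topfan 535 c [665.8 -38.6] size [60.6 59.8] ang 3.9 zmed 36.1 mean [665.6 -38.4]
tophs 224 c [534.5 390.2] size [62.4 59.7] ang 77.6 zmed 37.4 mean [535.1 389.1]
topbat 167 c [545.6 157.3] size [18.5 59.1] ang 5.7 zmed 33.1 mean [545.6 156.3]
sidesp 116 c [ 524.8 -358.6] size [44.2 40.2] ang 87.2 zmed 35.7 mean [ 524.2 -351.2]
sidefan 467 c [665.6 -40. ] size [60.8 62.2] ang 2.4 zmed 36.6 mean [663.9 -37.3]
sidehs 1264 c [534.8 387.7] size [60.5 61.5] ang 77.5 zmed 36.6 mean [534.1 388.7]
sidebat 2553 c [465.5 145.3] size [179.5  61.7] ang 7.2 zmed 33.9 mean [462.4 148. ]
```

View pics/side9.png

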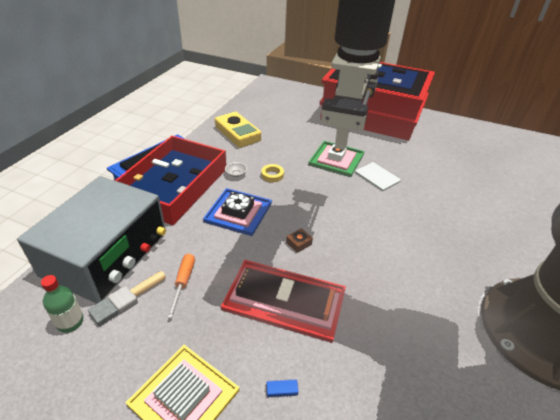

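View pics/top9.png

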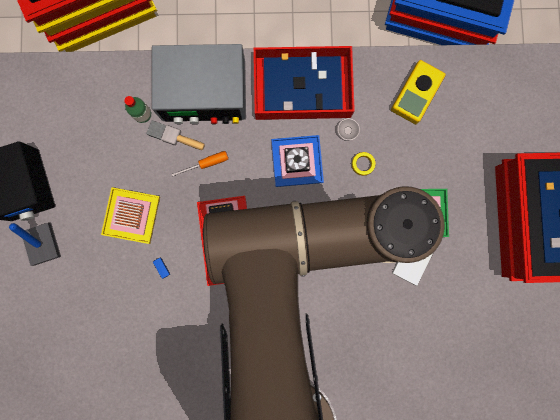

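The side view shows all four parts flat on their pads: battery at (284,292), fan at (238,206), heat sink at (182,391) and speaker at (338,153). Each is within about 2 mm of its pad's centre, and the gripper is clear in the air.

```bash
python3 -c "
from plant import close_job
print(close_job())"
```

```text
the job is handed in; nothing more can be done
None
```

The job is handed in: speaker, fan, heat sink and then battery each sit flat on their own pads, within about 2 mm of centre, with the arm clear, at about 33 s of the 99 s allowed.

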